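Lean a front panel on the inspection stand and switch on its light

TASK

Take the white front panel (the one with the dark window) out of the wooden rack and lower it, without dropping it, onto the ledge of the inspection stand, so that it leans flat against the sloped backstop by itself, centred, right way up and with the window facing out towards the light bar. Then flip the toggle switch over to its green side to turn the light on. Leave the blue panel in the rack and the other things on the bench where they are.

Things in the scene. Friction and masses are not known exactly. Their poses are not given: they have to be found in the camera images.
- panel_center (a point): Centre of the loose white front panel: a plate 10 mm thick (x), 100 wide (y), 140 tall (z), 0.18 to 0.31 kg. +x is the face with the dark window and two lenses (they stand out under 1.5 mm; the top 40 mm is plain). It starts upright in a slot of the rack, window to the rack's +x, top edge 150 mm above the bench. Grip it from above across its thickness at the top edge.
- panel_face (a point): Point in the middle of the white panel's window face: 5 mm from panel_center along the panel's +x. Same axes as the panel.
- blank_center (a point): Centre of the loose plain blue panel, a bystander of the same 10 x 100 x 140 mm size, standing in the other slot of the rack. Leave it there.
- rack: Fixed wooden rack, 150 (its x) x 130 (y) x 50 (z) mm, origin at the centre of its underside. Two slots run along its y at x = -45 and x = +45 mm, each 14 mm wide and 110 mm long with its floor 10 mm above the bench, 40 mm deep; the white panel may be in either.
- easel: Fixed easel tilted back 20 degrees. Origin: middle of the corner of backstop and ledge, 30 mm above the bench; +x out of the backstop's face, y along the ledge, z up the slope. Backstop face: x = 0, 130 mm wide, 76 up, 8 thick. Ledge: z = 0, 25 mm deep, then a black lip 5 thick, 7 high. Goal: panel_center at x 5, y 0, z 70 mm, panel axes along these.
- stand: Fixed base plate of the inspection stand under the easel, 10 mm thick, 200 x 150 mm (x -75 to 125, y +-75). Origin on the bench 30 mm straight below the easel's. A light bar, 140 mm long along y, top 32 mm above the bench, stands on it at x 102 to 122; two struts behind the backstop reach back to x = -70.
- switchbox: Fixed grey switch box, 75 (its x) x 110 (y) x 45 (z) mm, origin at the centre of its underside. The toggle bat stands in the middle of its top and swings along its y. Red dot at its +y end (off), green dot at its -y end (on).
- switch_pivot (a point): Pivot of the toggle bat, 47 mm above the underside of the switch box, in its middle; same axes as the box.
- bat_tip (a point): Centre of the round tip (14 mm diameter) of the toggle bat, 42 mm from the pivot; the bat is a steel rod 8 mm thick. At the start it leans 0.4 rad from upright towards the red dot (+y of the box).
- bat (a joint): Angle of the toggle bat: 0 rad = off, leaning to the red dot; 0.4 = upright; 0.8 = on, leaning to the green dot, the hard stop. An over-centre spring (0.08 N m at the ends, about 2 to 3 N on the bat) snaps it to the nearer end.
- bin: Loose open cardboard parts box, 100 x 140 x 60 mm, origin at the centre of its underside; a bystander.
- driver_grip (a point): Middle of the handle of a loose blue screwdriver, about 0.2 m long, lying on the bench; a bystander.
- jar: Loose jar, 52 mm diameter, 70 mm tall, origin at the centre of its underside; a bystander.

How it is judged:
On the way, in this order (a step that is already met when the one before it is completed fails the run):
1. the white panel is brought down onto the ledge of the stand while still held (foot within 12 mm of the ledge) (contact force between the fingers and panel above 0.5 N and z of panel_center in the frame of easel between 0.055 and 0.082 m and x of panel_center in the frame of easel between -0.02 and 0.035 m and y of panel_center in the frame of easel between -0.03 and 0.03 m), for 0.05 s.
2. the panel is let go and leans by itself against the backstop (angle between the z axis of panel_center and the z axis of easel, either way round below 0.14 rad and angle between the x axis of panel_center and the x axis of easel, either way round below 0.14 rad and angle between panel_center's own z axis and vertical below 0.6 rad and x of panel_face in the frame of easel above 0.0065 m and x of panel_center in the frame of easel between 0.001 and 0.016 m and y of panel_center in the frame of easel between -0.02 and 0.02 m and z of panel_center in the frame of easel between 0.064 and 0.076 m and contact force between the fingers and panel below 0.1 N and linear speed of panel below 0.03 m/s and angular speed of panel below 0.2 rad/s), for 0.2 s.
3. the toggle is flipped over to the green side (value of joint bat above 0.65 rad), for 0.2 s.
At the end, for the whole second after the job is handed in: White panel released, at rest on the ledge, flat on the backstop (axes within 0.14 rad, centre 1-16 mm off its face, 64-76 mm up, within 20 mm of the middle), window out, upright; toggle on green (over 0.65 rad); blue panel within 30 mm, bin, screwdriver, jar within 40 mm of their starts (all of step 2 and value of joint bat above 0.65 rad and distance of blank_center from where it was at the start of the episode below 0.03 m and distance of each of bin, driver_grip, jar from where it was at the start of the episode below 0.04 m); the robot touches nothing.
It fails at once if the white panel is laid over or falls (more than 60 degrees from upright) (angle between panel_center's own z axis and vertical above 1.05 rad).
It fails at once if the blue panel is moved over 30 mm (distance of blank_center from where it was at the start of the episode above 0.03 m).
It fails at once if the parts box is moved over 40 mm (distance of bin from where it was at the start of the episode above 0.04 m).
It fails at once if the screwdriver is moved over 40 mm (distance of driver_grip from where it was at the start of the episode above 0.04 m).
It fails at once if the jar is moved over 40 mm (distance of jar from where it was at the start of the episode above 0.04 m).
It also fails if it takes over 51 s, if anything falls off the work surface, if the arm or the gripper's body presses on something with over 40 N, if the wrist force passes 120 N, or if a joint passes its speed limit or range.

ROBOT

A 6-joint arm with a two-finger parallel gripper is mounted at the origin on the work surface. World frame = base frame: x ahead of the robot, y to its left, z up, the work surface at z = 0. Lengths are in m, angles in rad, forces in N, time in s.
With the tool pointing down it reaches from about 0.325 to 0.75 m from the base axis. Payload 7.6 kg.
Tool frame: the origin (TCP) lies on the mounting face of the last link; the fingertips stand 173 mm ahead of it and the grasp point (between the pads) lies 155 mm ahead of it; z points along the fingers, x is the direction in which the jaws open and shut, and the axes are right-handed (so a half turn about z gives the same grasp; the last joint's range is limited). The gripper opens to 85 mm and grips with 20 to 120 N. Pads are 22 mm wide; open, the fingers measure 114 mm over their backs; the gripper's body (76 mm by 85 mm) begins 54 mm behind the grasp point. The pads swing forward as they close: fully open they stand 13 mm farther back than shut.
Start: joints at [1.188, 0.052, 1.401, -0, 1.689, -0.07], TCP at [0.162, 0.5, 0.405] pointing down, gripper open.
Joint ranges: [-2.9, 2.9], [-0.91, 2.17], [0.12, 2.37], [-1.06, 4.2], [0.26, 2.73], [-2.93, 2.93]. Speed limits (rad/s): [2.57, 2.57, 3.01, 3.14, 3.14, 3.14].

INTERFACE

Orientations are given as [roll, pitch, yaw] about the fixed x, y, z axes, in that order (R = Rz(yaw) Ry(pitch) Rx(roll)).
In Python, from cell import manip gives the robot as it stands.
- The arm moves only by the tool carry_out, never from a script. Its arguments are lists of equal length, an entry for each row: "angular": the turn, a rotation vector about the world's x, y, z in rad, a list of three; "translation": the shift along the world's x, y, z in m, a list of three; "grip": the closure, from -1 (fully open) to 1 (shut), so that 0 is half open. In form: {"angular": [[rx, ry, rz], ...], "translation": [[tx, ty, tz], ...], "grip": [grip, ...]}. A call has 1 to 5 rows; each row is the pose to reach, as a shift and turn from the pose measured when the call began; what a row does not reach only later rows make up. A row lasts 1/8 s, in which the tool goes at most 62.5 mm and 10.7 degrees, less where a joint would pass 70% of its speed; a pose out of reach is approached as far as the arm can. A call with a gripper value outside its range is refused whole. The fingers move at their own pace and stop on an object; "force" is the grip in N (left out, the last holds). Time passes only in rows, so rows that repeat a pose let the fingers close. It gives the time, the measured TCP pose, the force and the opening at its end, in the units of the state.
- manip.get_obs(): the state, without advancing time (a new reading comes with each control period).
- manip.grab_frame(name): name is "scene" or "side" or "wrist"; returns the picture (420x560x3 uint8, red, green, blue); there is no depth.
- manip.get_calibration(name): a dict with "fx", "fy", "cx", "cy" (pixels), "rvec" (rotation vector, rad) and "tvec" (3), from world to camera coordinates, as OpenCV has them. Camera axes: x right, y down, z forward; pixel columns grow to the right and rows downward; lengths in m; the calibration is good to about 2 mm. The wrist camera is an equidistant fisheye: a pixel r from the principal point sees the ray r / f radians off the axis. A picture is of the moment at which its call begins: read the wrist's pose just before it. get_calibration takes no time and is no camera call; for the wrist camera it gives the pose at the moment of the call.
- manip.finish_job(): hands the job in, once; it reports no verdict.
The state is a dict: "time_s": time; "qpos": joint angles; "qd": joint speeds; "joint_torque": joint torques, N m; "eef_pos": TCP position; "orientation": TCP orientation; "wrist_force": force on the tool from outside, world axes, zero at the start; "ft_torque": the same for the moment, N m; "finger_gap": opening from 0.0 (shut) to 1.0 (fully open).
Only numpy, scipy, OpenCV 4.12 (cv2) and the standard library are available. Lean on these libraries where they do the work, as an engineer would, in place of code of your own. Each camera call takes 0.05 s, during which the arm holds its last target.

## Working session

There is one attempt and no reset: what is moved stays moved. The work goes in short steps, Python scripts to look and compute and a tool call to move; the robot and the scene stay as the last step left them, time stands still between calls to the robot, and variables do not carry over. Pictures are saved under pics/ and viewed, and the job is handed in when it is done.

Besides the shell and the picture viewer there is one more tool, called after "Request:" by a JSON object that holds its "api" and its "payload". carry_out: Moves the arm, as the interface text tells. Its arguments: {"type":"object","properties":{"angular":{"type":"array","items":{"type":"array","items":{"type":"number"}}},"translation":{"type":"array","items":{"type":"array","items":{"type":"number"}}},"grip":{"type":"array","items":{"type":"number"}},"force":{"type":"number"}},"required":["angular","translation","grip"]}

```bash
ls; mkdir -p pics
cat > h.py <<'E'
import numpy as np, cv2, json
from cell import manip
from scipy.spatial.transform import Rotation as R
def snap(n,f):
    c=manip.get_calibration(n); im=np.array(manip.grab_frame(n)); cv2.imwrite(f'pics/{f}.png',im[:,:,::-1])
    json.dump({k:(np.array(v).tolist()) for k,v in c.items()},open(f'pics/{f}.json','w')); return im,c
E
python3 - <<'E'
from h import *
for n in ("scene","side","wrist"):
    im,c=snap(n,n+'0'); print(n,c)
o=manip.get_obs(); print(o)
E
```

```text
pics
scene {'fx': 432.0350926565112, 'fy': 432.0350926565112, 'cx': 274.8273018003027, 'cy': 202.94222059510992, 'rvec': array([ 2.40379279,  0.91227563, -0.301472  ]), 'tvec': array([-0.44486939, -0.27925856,  1.38581346])}
side {'fx': 525.7926175839515, 'fy': 525.7926175839515, 'cx': 281.8650238429971, 'cy': 208.52648031911167, 'rvec': array([ 2.31490997, -0.83060118,  0.28960796]), 'tvec': array([-0.47548534,  0.3554328 ,  0.95237192])}
wrist {'fx': 325.19226210127806, 'fy': 325.19226210127806, 'cx': 284.34393968184986, 'cy': 211.11920403646454, 'rvec': array([-2.33794811, -1.69944169, -0.25127744]), 'tvec': array([-0.52302088, -0.03818215,  0.38006753])}
{'time_s': 0.15, 'qpos': array([ 1.18768859e+00,  5.26677254e-02,  1.40142731e+00,  1.60143972e-05,
        1.68858088e+00, -7.02965409e-02]), 'qd': array([ 0.00035738, -0.00279419, -0.00241302,  0.00268203, -0.00169837,
        0.00241423]), 'joint_torque': array([ 6.21547424e-04, -3.81954610e+01, -3.60421193e+01,  3.65268033e-05,
        4.61739095e-03, -2.60684470e-05]), 'eef_pos': array([0.16153024, 0.49951803, 0.40411095]), 'orientation': array([-3.14150070e+00,  1.07947326e-03,  1.25798705e+00]), 'wrist_force': array([-0.6158483 , -0.38106085, -0.70955841]), 'ft_torque': array([-0.00900166, -0.00508141, -0.02331234]), 'finger_gap': 1.0038083997359992}
```

View pics/scene0.png

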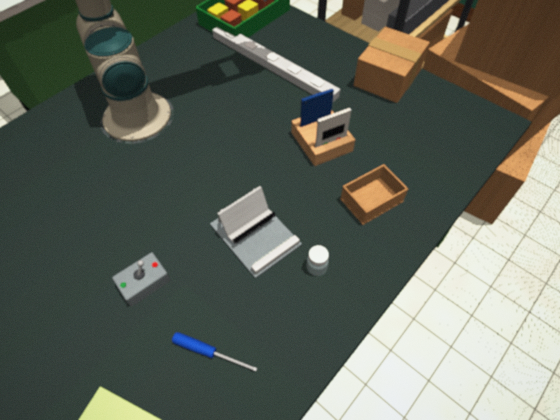

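View pics/side0.png

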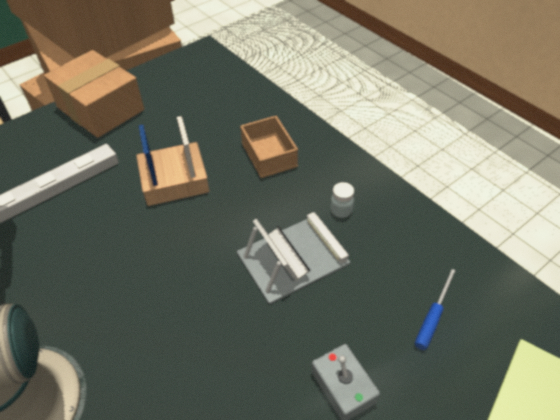

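View pics/wrist0.png

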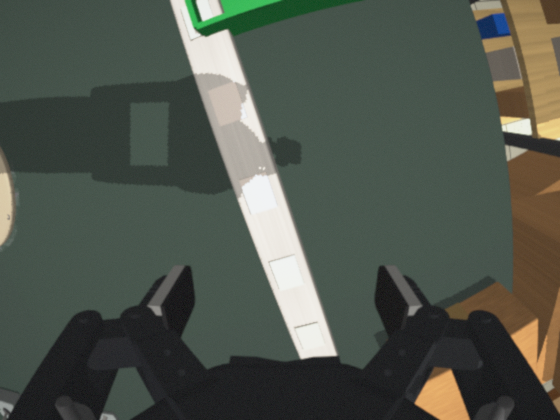

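The overview shows the rack at about (322,140) in scene, with the white panel in the slot nearer the bin. The stand is at (255,235), the switch box at (140,277), the jar at (318,260) and the screwdriver at (212,350). I'll enlarge crops next.

Run:
```python
import cv2
def crop(f,x0,y0,x1,y1,s,o):
    im=cv2.imread(f'pics/{f}.png')[y0:y1,x0:x1]; im=cv2.resize(im,None,fx=s,fy=s,interpolation=cv2.INTER_CUBIC)
    for x in range((x0+9)//10*10,x1,10):
        cv2.putText(im,str(x),((x-x0)*s,8),0,0.3,(0,255,255),1); cv2.line(im,((x-x0)*s,10),((x-x0)*s,15),(0,255,255),1)
    for y in range((y0+9)//10*10,y1,10):
        cv2.putText(im,str(y),(0,(y-y0)*s+4),0,0.3,(0,255,255),1); cv2.line(im,(20,(y-y0)*s),(25,(y-y0)*s),(0,255,255),1)
    cv2.imwrite(f'pics/{o}.png',im)
crop('scene0',280,80,420,230,4,'c1')
crop('scene0',200,180,340,280,5,'c2')
crop('scene0',100,240,180,310,7,'c3')
crop('side0',120,110,310,210,4,'c4')
crop('side0',230,175,365,305,4,'c5')
crop('side0',300,335,390,420,6,'c6')
```

```text
(no output)
```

View pics/c1.png

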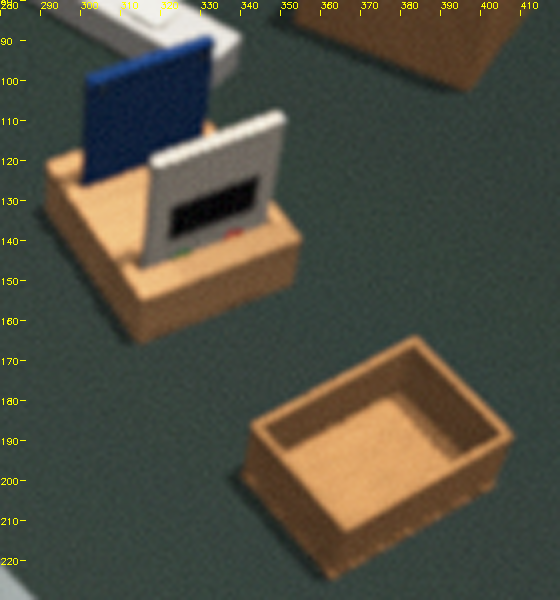

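View pics/c2.png

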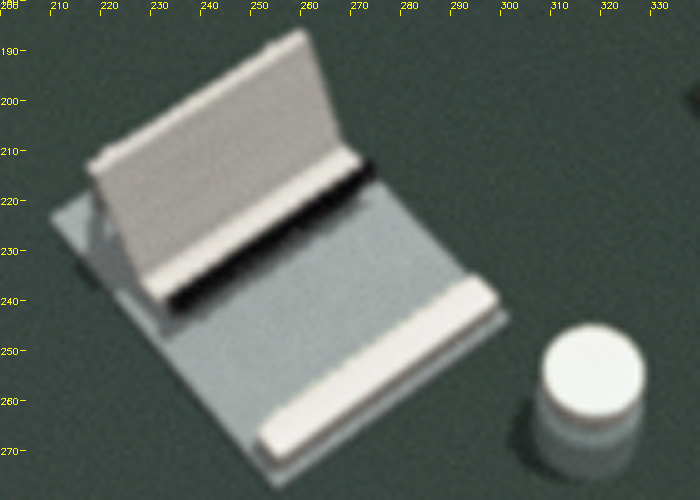

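View pics/c3.png

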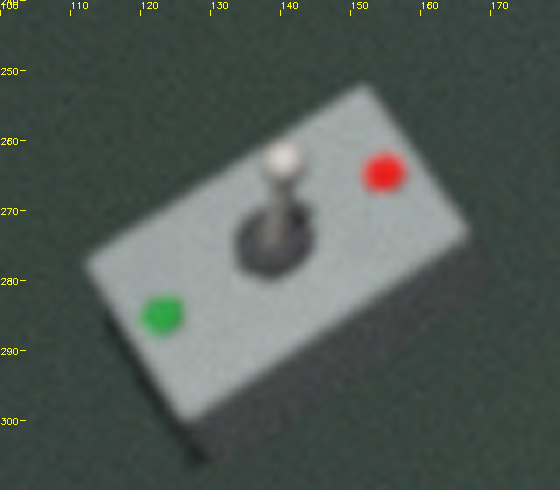

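View pics/c4.png

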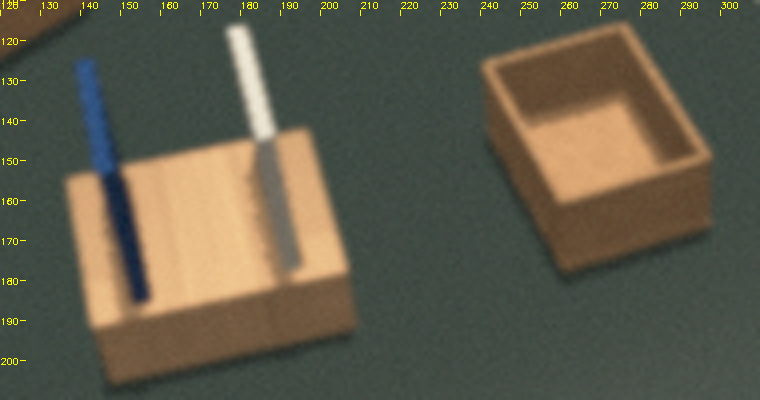

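View pics/c5.png

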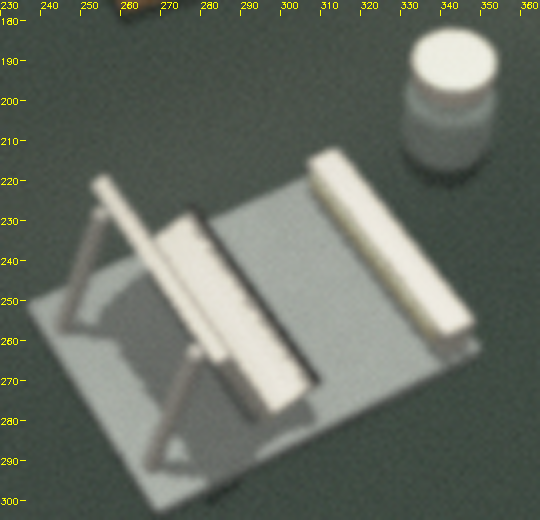

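View pics/c6.png

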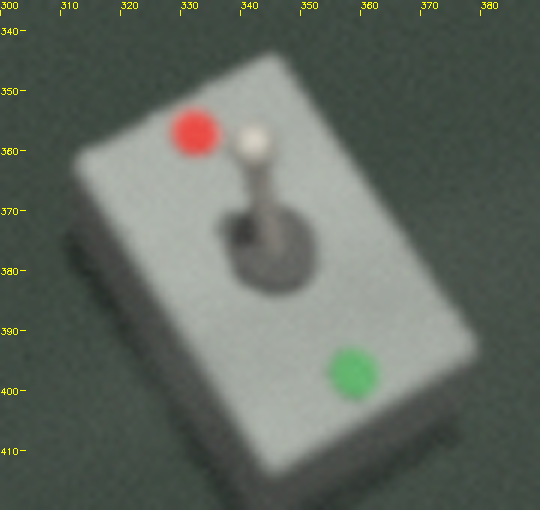

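```bash
cat > fit.py <<'E'
import numpy as np, cv2, json
from scipy.optimize import least_squares
def cal(f): 
    c=json.load(open(f'pics/{f}.json')); return np.array([[c['fx'],0,c['cx']],[0,c['fy'],c['cy']],[0,0,1]]),np.array(c['rvec']),np.array(c['tvec'])
C={'s':cal('scene0'),'d':cal('side0')}
def proj(cam,P): K,r,t=C[cam]; return cv2.projectPoints(np.asarray(P,float).reshape(-1,3),r,t,K,None)[0].reshape(-1,2)
def unproj(cam,uv,z):
    K,r,t=C[cam]; Rm=cv2.Rodrigues(r)[0]; o=-Rm.T@t; d=Rm.T@np.linalg.inv(K)@np.array([*uv,1]); return o+d*(z-o[2])/d[2]
def fit(obs,x0):
    # obs: list (cam,(x,y,z) local,(u,v))
    def res(p,sel=None):
        c,s=np.cos(p[2]),np.sin(p[2]); out=[]
        for cam,l,uv in obs:
            if sel and cam!=sel: continue
            out.append(proj(cam,[p[0]+c*l[0]-s*l[1],p[1]+s*l[0]+c*l[1],l[2]])[0]-uv)
        return np.ravel(out)
    for sel in (None,'s','d'):
        r=least_squares(res,x0,args=(sel,),loss='soft_l1'); print(sel,r.x.round(4),'res',r.fun.round(1))
        if sel is None: best=r.x
    return best
E
python3 - <<'E'
from fit import *
print('rack A,B,C', *[unproj('s',p,.05).round(3) for p in [(292,120),(315,155),(355,139.3)]])
print('plate', *[unproj('s',p,.01).round(3) for p in [(210,223),(255.6,277.4),(301.6,243.4)]])
print('sw', *[unproj('s',p,.045).round(3) for p in [(112.1,277.4),(152.1,251.7),(167.1,272.9),(127.1,300)]])
print('red/green', *[unproj('s',p,.045).round(3) for p in [(154.9,264.7),(123.1,285)]], *[unproj('d',p,.045).round(3) for p in [(332.5,357),(358.8,397.2)]])
print('jar top', unproj('s',(318.7,254),.07).round(3), unproj('d',(343.5,190.3),.07).round(3))
print('bin rim', *[unproj('s',p,.06).round(3) for p in [(342.5,186.5),(384,164),(408,189),(366.5,213.5)]])
print('driver', *[unproj('s',p,.012).round(3) for p in [(175,338),(213,352),(255,370)]])
E
```

```text
rack A,B,C [0.421 0.275 0.05 ] [0.559 0.213 0.05 ] [0.609 0.335 0.05 ]
plate [ 0.479 -0.124  0.01 ] [ 0.676 -0.158  0.01 ] [ 0.7   -0.012  0.01 ]
sw [ 0.434 -0.393  0.045] [ 0.452 -0.287  0.045] [ 0.523 -0.299  0.045] [ 0.506 -0.404  0.045]
red/green [ 0.484 -0.304  0.045] [ 0.469 -0.387  0.045] [ 0.483 -0.307  0.045] [ 0.468 -0.39   0.045]
jar top [ 0.768 -0.034  0.07 ] [ 0.764 -0.037  0.07 ]
bin rim [0.687 0.168 0.06 ] [0.727 0.304 0.06 ] [0.821 0.275 0.06 ] [0.784 0.14  0.06 ]
driver [ 0.642 -0.386  0.012] [ 0.728 -0.35   0.012] [ 0.823 -0.316  0.012]
```

Run:
```python
from fit import *
S=np.sin
print('rack');r=fit([('s',(-.075,-.065,.05),(292,120)),('s',(.075,-.065,.05),(315,155)),('s',(.075,.065,.05),(355,139.3)),('s',(-.075,.065,.05),(332.5,110.5)),
('d',(-.075,.065,.05),(136.8,154.5)),('d',(.075,.065,.05),(196.8,142)),('d',(.075,-.065,.05),(207,177.5)),('d',(-.075,-.065,.05),(143.3,191.8))],[.515,.274,-.42])
print('panel in world (model: top edge z .15)');
p=fit([('s',(.005,-.05,.15),(318,121.8)),('s',(.005,.05,.15),(351.3,110.5)),('s',(-.005,-.05,.15),(317.3,119.3)),('s',(-.005,.05,.15),(349.7,108)),
('d',(-.005,.05,.15),(177,117)),('d',(.005,.05,.15),(182,116.7)),('d',(-.005,-.05,.15),(183.8,145)),('d',(.005,-.05,.15),(188.8,144.5))],[.555,.255,-.42])
d=p[:2]-r[:2]; c,s=np.cos(r[2]),np.sin(r[2]); print('panel in rack',c*d[0]+s*d[1],-s*d[0]+c*d[1])
print('stand')
st=fit([('s',(-.075,-.075,.01),(210,223)),('s',(.125,-.075,.01),(255.6,277.4)),('s',(.125,.075,.01),(301.6,243.4)),
('d',(-.075,.075,.01),(237,250.8)),('d',(-.075,-.075,.01),(269.5,303)),('d',(.125,-.075,.01),(350,262)),
('d',(.102,.07,.032),(307,215.5)),('d',(.122,.07,.032),(314.3,212.5)),('d',(.122,-.07,.032),(348.3,255.5)),('d',(.102,-.07,.032),(340,258.3))],[.56,-.07,-.17])
a=np.deg2rad(20); c,s=np.cos(st[2]),np.sin(st[2])
def E(x,y,z):
    X=x*np.cos(a)-z*np.sin(a); Z=.03+x*np.sin(a)+z*np.cos(a); return [st[0]+c*X-s*y,st[1]+s*X+c*y,Z]
for l,us in [((0,-.065,.076),(219.4,214)),((0,.065,.076),(261.6,187.6)),((0,-.065,0),(228.6,236)),((0,.065,0),(267.4,209.4))]: print('easel s',proj('s',E(*l)).round(1),us)
print('switch')
sw=fit([('s',(-.0375,-.055,.045),(112.1,277.4)),('s',(-.0375,.055,.045),(152.1,251.7)),('s',(.0375,.055,.045),(167.1,272.9)),('s',(.0375,-.055,.045),(127.1,300)),
('d',(-.0375,.055,.045),(313,362.2)),('d',(.0375,.055,.045),(345.8,343.7)),('d',(.0375,-.055,.045),(379.7,393.3)),('d',(-.0375,-.055,.045),(345.3,414.2))],[.479,-.346,-.17])
c,s=np.cos(sw[2]),np.sin(sw[2])
y=.042*np.sin(.4); P=[sw[0]-s*y,sw[1]+c*y,.047+.042*np.cos(.4)]; print('tip',P,proj('s',P),(140.4,262.9),proj('d',P),(342.2,358.5))
```

```text
rack
None [ 0.5152  0.3021 -0.4009] res [-0.9  0.5 -0.1 -0.1 -0.3  0.5 -3.3 -3.4  0.4 -1.   0.2 -0.5 -0.1 -0.3
 -0.  -1.1]
s [ 0.5184  0.3032 -0.4364] res [ 0.7  0.  -0.2 -0.   0.4  1.7 -1.1 -2.9]
d [ 0.5137  0.3002 -0.3915] res [ 0.  -0.  -0.1  0.  -0.   0.1  0.1 -0.1]
panel in world (model: top edge z .15)
None [ 0.5568  0.2859 -0.4135] res [-0.  -0.2 -0.7 -0.3 -1.1 -0.2 -0.9 -0.1  0.8 -0.4  0.  -0.9  0.4 -0.5
 -0.1 -0.9]
s [ 0.5587  0.2864 -0.42  ] res [ 0.6 -0.1  0.1  0.  -0.5 -0.  -0.2  0.2]
d [ 0.5551  0.2842 -0.4087] res [ 0.4  0.3 -0.4 -0.2  0.3  0.2 -0.3 -0.2]
panel in rack 0.044680877694326236 0.001349635625574993
stand
None [ 0.5626 -0.0662 -0.1691] res [-1.5  0.2 -1.7  0.2 -0.7  0.2 -0.7 -0.3 -0.5 -0.6  0.4 -0.2 -0.4 -0.9
 -0.2 -1.3  0.5 -0.7  0.9  0.4]
s [ 0.5647 -0.0635 -0.1685] res [-0.3  0.  -0.3 -0.   0.6 -0.1]
d [ 0.5618 -0.0671 -0.1699] res [-0.7  0.1 -0.6 -0.1  0.4  0.3 -0.4 -0.5 -0.2 -0.9  0.5 -0.2  1.   0.9]
easel s [[217.7 214.6]] (219.4, 214)
easel s [[260.3 187.3]] (261.6, 187.6)
easel s [[227.  236.5]] (228.6, 236)
easel s [[267.5 209.6]] (267.4, 209.4)
switch
None [ 0.4763 -0.3478 -0.1738] res [-2.  -0.3 -0.9 -0.5 -0.4  0.3 -2.4  0.8 -1.7 -1.7 -0.  -2.1  1.4 -0.8
 -0.2 -0.1]
s [ 0.4787 -0.3453 -0.1597] res [-0.6 -0.   0.2 -0.7  1.1 -0.2 -0.4  0.8]
d [ 0.4751 -0.3494 -0.1718] res [-1.7 -0.6  0.  -1.2  1.6  0.3 -0.   1.1]
tip [np.float64(0.47911526526012804), np.float64(-0.331730079214316), np.float64(0.08568456174812117)] [[139.88633249 263.5378748 ]] (140.4, 262.9) [[342.07601116 358.75794584]] (342.2, 358.5)
```

Request:
{"api": "carry_out", "payload": {"angular": [[0, 0, -0.17], [0, 0, -0.34], [0, 0, -0.51], [0, 0, -0.68], [0, 0, -0.85]], "translation": [[0.04, -0.02, 0.005], [0.08, -0.04, 0.01], [0.12, -0.06, 0.01], [0.16, -0.085, 0.01], [0.2, -0.11, 0.01]], "grip": [-1, -1, -1, -1, -1], "force": 40}}

```text
time_s: 0.78
eef_pos: [0.3627, 0.3886, 0.4138]
orientation: [3.142, 0.002, 0.403]
wrist_force: [-0.1, -0.4, -0.1]
finger_gap: 0.999
```

Request:
{"api": "carry_out", "payload": {"angular": [[0, 0, -0.17], [0, 0, -0.34], [0, 0, -0.51], [0, 0, -0.68], [0, 0, -0.815]], "translation": [[0.04, -0.021, 0], [0.08, -0.042, 0], [0.12, -0.063, -0.005], [0.16, -0.084, -0.01], [0.194, -0.103, -0.015]], "grip": [-1, -1, -1, -1, -1]}}

```text
time_s: 1.4
eef_pos: [0.5581, 0.2846, 0.398]
orientation: [3.141, 0.002, -0.418]
wrist_force: [-0.6, -0.4, -0.4]
finger_gap: 1.003
```

Request:
{"api": "carry_out", "payload": {"angular": [[0, 0, 0]], "translation": [[0, 0, 0]], "grip": [-1]}}

```text
time_s: 1.52
eef_pos: [0.5598, 0.2829, 0.3962]
orientation: [3.139, 0.004, -0.422]
wrist_force: [-0.9, -0.8, -0.7]
finger_gap: 1.004
```

Run:
```python
from h import *
o=manip.get_obs(); print(o['eef_pos'],o['orientation'],o['qd'].round(3))
im,c=snap('wrist','w1')
```

```text
[0.55981895 0.28291916 0.39617254] [ 3.13877922  0.00378459 -0.42193691] [ 0.027 -0.019  0.01   0.016  0.009 -0.011]
```

View pics/w1.png

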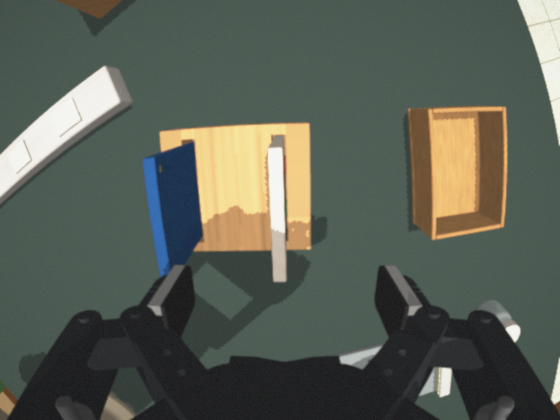

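The wrist view shows the white panel's top edge from about (276,148) to (280,281), between the fingers. I'll enlarge it and fit.

```bash
cat > crop.py <<'E'
import cv2
def crop(f,x0,y0,x1,y1,s,o):
    im=cv2.imread(f'pics/{f}.png')[y0:y1,x0:x1]; im=cv2.resize(im,None,fx=s,fy=s,interpolation=cv2.INTER_CUBIC)
    for x in range((x0+9)//10*10,x1,10):
        cv2.putText(im,str(x),((x-x0)*s,8),0,0.3,(0,255,255),1); cv2.line(im,((x-x0)*s,10),((x-x0)*s,15),(0,255,255),1)
    for y in range((y0+9)//10*10,y1,10):
        cv2.putText(im,str(y),(0,(y-y0)*s+4),0,0.3,(0,255,255),1); cv2.line(im,(20,(y-y0)*s),(25,(y-y0)*s),(0,255,255),1)
    cv2.imwrite(f'pics/{o}.png',im)
E
python3 -c "
from crop import *
crop('w1',150,110,330,290,3,'c7')"
```

```text
(no output)
```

View pics/c7.png

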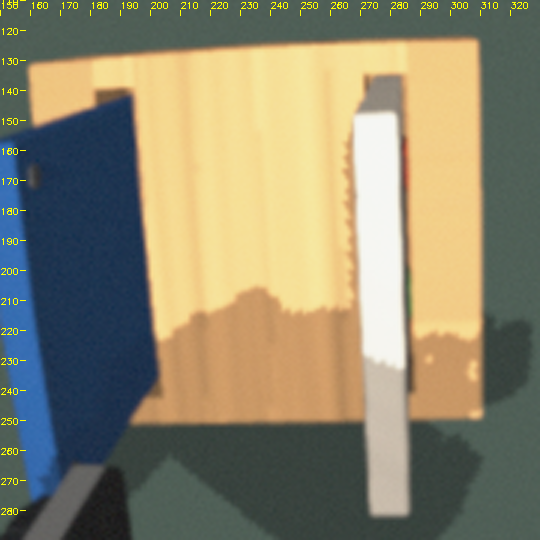

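```bash
cat >> fit.py <<'E'
def wcal(f):
    c=json.load(open(f'pics/{f}.json')); C['w']=(c['fx'],c['cx'],c['cy'],np.array(c['rvec']),np.array(c['tvec']))
_p=proj
def proj(cam,P):
    if cam!='w': return _p(cam,P)
    f,cx,cy,r,t=C['w']; q=np.asarray(P,float).reshape(-1,3)@cv2.Rodrigues(r)[0].T+t
    rho=np.hypot(q[:,0],q[:,1]); th=np.arctan2(rho,q[:,2]); k=f*th/np.maximum(rho,1e-9); return np.c_[cx+k*q[:,0],cy+k*q[:,1]]
def fitw(obs,x0):
    def res(p):
        c,s=np.cos(p[2]),np.sin(p[2]); return np.ravel([proj('w',[p[0]+c*l[0]-s*l[1],p[1]+s*l[0]+c*l[1],l[2]])[0]-uv for l,uv in obs])
    r=least_squares(res,x0); print('w',r.x.round(4),'res',r.fun.round(1)); return r.x
E
python3 - <<'E'
from fit import *
wcal('w1'); c=C['w']; Rm=cv2.Rodrigues(c[3])[0]; print('cam pos',-Rm.T@c[4],'axis',Rm[2])
fitw([((-.005,.05,.15),(268.3,147.7)),((.005,.05,.15),(282.3,147.3)),((-.005,-.05,.15),(273,281.7)),((.005,-.05,.15),(286.7,281.7))],[.557,.286,-.41])
fitw([((-.075,.065,.05),(160,131.7)),((.075,.065,.05),(309.3,123)),((.075,-.065,.05),(311,249.3))],[.515,.302,-.41])
E
```

```text
cam pos [0.59011448 0.34936693 0.36571729] axis [-0.12310402 -0.26701045 -0.95579853]
w [ 0.5556  0.2857 -0.3972] res [-0.5  0.   0.5  0.   0.2  0.1 -0.3 -0.1]
w [ 0.5135  0.3004 -0.3931] res [-0.   0.1  0.2  0.4 -0.2 -0.6]
```

Request:
{"api": "carry_out", "payload": {"angular": [[0, 0, 0.026], [0, 0, 0.026], [0, 0, 0.026], [0, 0, 0.026], [0, 0, 0.026]], "translation": [[-0.0043, 0.0026, -0.01], [-0.0043, 0.0026, -0.035], [-0.0043, 0.0026, -0.06], [-0.0043, 0.0026, -0.085], [-0.0043, 0.0026, -0.103]], "grip": [-1, -1, -1, -1, -1]}}

```text
time_s: 2.2
eef_pos: [0.5533, 0.2872, 0.2921]
orientation: [3.138, 0.005, -0.39]
wrist_force: [0.1, 0.0, -0.3]
finger_gap: 1.0
```

Request:
{"api": "carry_out", "payload": {"angular": [[0, 0, 0]], "translation": [[0, 0, 0]], "grip": [-1]}}

```text
time_s: 2.33
eef_pos: [0.5525, 0.2877, 0.2906]
orientation: [3.136, 0.007, -0.389]
wrist_force: [-0.3, 0.4, -0.2]
finger_gap: 1.001
```

Run:
```python
from h import *
from crop import *
o=manip.get_obs(); print(o['eef_pos'],o['orientation'],o['qd'].round(3),o['wrist_force'])
snap('wrist','w2');snap('side','d2'); crop('d2',120,60,320,210,3,'c8')
```

```text
[0.55251248 0.28765867 0.29055901] [ 3.13640907  0.00694515 -0.38865779] [ 0.01  -0.024 -0.013  0.003  0.002 -0.005] [-0.2826981   0.44216663 -0.20485131]
```

View pics/w2.png

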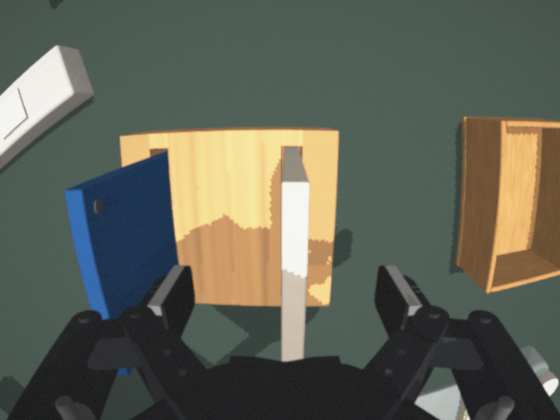

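View pics/c8.png

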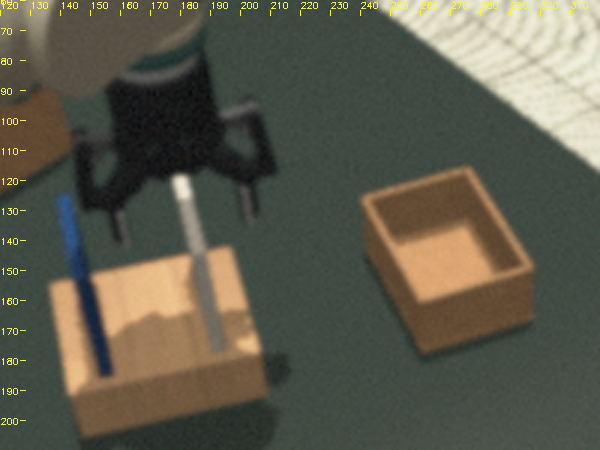

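```bash
cat > delta.py <<'E'
from h import *
def delta(pos,rpy=None,Rt=None):
    o=manip.get_obs(); Rc=R.from_euler('xyz',o['orientation']); Rt=R.from_euler('xyz',rpy) if Rt is None else Rt
    print('cur',o['eef_pos'].round(4),o['orientation'].round(4),'t',o['time_s'],'F',o['wrist_force'].round(1),'gap',round(o['finger_gap'],3)); print('dpos',(np.array(pos)-o['eef_pos']).round(4),'drot',(Rt*Rc.inv()).as_rotvec().round(4))
E
python3 - <<'E'
from fit import *
wcal('w2')
fitw([((-.005,.05,.15),(282,181.5)),((.005,.05,.15),(308.5,181.5)),((-.005,0,.15),(281.7,276)),((.005,0,.15),(306.7,276))][:2]+[((-.005,-.045,.15),(281.3,358)),((.005,-.045,.15),(303.5,358))][:0]+[((-.075,.065,.05),(121,136)),],[.557,.286,-.41]) if 0 else None
fitw([((-.075,.065,.05),(121,136)),((.075,.065,.05),(339,130)),((.075,-.065,.05),(329,305.5))],[.515,.302,-.41])
# panel top edge far corners, yaw fixed
for yaw in (-.40,-.39):
    r=least_squares(lambda p:np.ravel([proj('w',[p[0]+np.cos(yaw)*x-np.sin(yaw)*.05,p[1]+np.sin(yaw)*x+np.cos(yaw)*.05,.15])[0]-uv for x,uv in ((-.005,(282,181.5)),(.005,(308.5,181.5)))]),[.555,.285]); print(yaw,r.x,r.fun)
from delta import *
delta([.5555,.2855,.293],[np.pi,0,-.396])
E
```

```text
w [ 0.5136  0.301  -0.3944] res [-0.4 -0.2 -0.   0.7  0.3 -0.6]
-0.4 [0.55494341 0.28616736] [-1.21614406 -0.1779686   1.22129869  0.20473185]
-0.39 [0.55540453 0.28597521] [-1.21779313 -0.03668805  1.22345944  0.06318427]
cur [0.553  0.2877 0.2928] [ 3.139   0.0045 -0.3891] t 2.425 F [-0.6 -0.2  0.3] gap 1.002
dpos [ 0.0025 -0.0022  0.0002] drot [ 0.0006 -0.0052 -0.0069]
```

Request:
{"api": "carry_out", "payload": {"angular": [[0.001, -0.005, -0.007], [0.001, -0.005, -0.007], [0.001, -0.005, -0.007], [0.001, -0.005, -0.007], [0.001, -0.005, -0.007]], "translation": [[0.0022, -0.0018, 0], [0.0022, -0.0018, 0], [0.0022, -0.0018, 0], [0.0022, -0.0018, 0], [0.0022, -0.0018, 0]], "grip": [-1, 0, 1, 1, 1], "force": 40}}

```text
time_s: 3.05
eef_pos: [0.5552, 0.2859, 0.2928]
orientation: [-3.141, 0.0, -0.396]
wrist_force: [0.2, -0.1, 0.0]
finger_gap: 0.143
```

Request:
{"api": "carry_out", "payload": {"angular": [[0, 0, 0], [0, 0, 0]], "translation": [[0, 0, 0], [0, 0, 0]], "grip": [1, 1]}}

```text
time_s: 3.3
eef_pos: [0.5553, 0.2859, 0.2928]
orientation: [-3.141, 0.0, -0.396]
wrist_force: [-0.5, 0.9, 0.2]
finger_gap: 0.111
```

Run:
```python
from delta import *
delta([.5552,.286,.293],[np.pi,0,-.396])
snap('wrist','w3')
```

```text
cur [0.5553 0.2859 0.2928] [-3.1412e+00  3.0000e-04 -3.9610e-01] t 3.3 F [-0.5  0.9  0.2] gap 0.111
dpos [-0.0001  0.0001  0.0002] drot [-0.0004 -0.0001  0.0001]
```

View pics/w3.png

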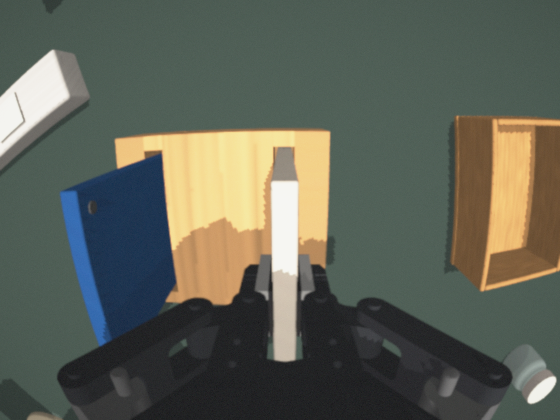

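The fingers hold the panel: the opening is about 9.5 mm and the panel is centred between the pads. Now I'll lift it straight up.

Request:
{"api": "carry_out", "payload": {"angular": [[0, 0, 0], [0, 0, 0], [0, 0, 0], [0, 0, 0], [0, 0, 0]], "translation": [[0, 0, 0.008], [0, 0, 0.02], [0, 0, 0.035], [0, 0, 0.05], [0, 0, 0.065]], "grip": [1, 1, 1, 1, 1]}}

```text
time_s: 3.98
eef_pos: [0.5553, 0.2859, 0.3593]
orientation: [-3.141, -0.0, -0.396]
wrist_force: [-0.7, -0.2, -2.0]
finger_gap: 0.108
```

Request:
{"api": "carry_out", "payload": {"angular": [[0, 0, 0], [0, 0, 0], [0, 0, 0], [0, 0, 0]], "translation": [[0, 0, 0.02], [0, 0, 0.045], [0, 0, 0.065], [0, 0, 0.075]], "grip": [1, 1, 1, 1]}}

```text
time_s: 4.47
eef_pos: [0.5551, 0.2859, 0.4364]
orientation: [-3.139, -0.002, -0.396]
wrist_force: [-0.7, -0.4, -1.6]
finger_gap: 0.111
```

Run:
```python
from delta import *
delta([.5552,.286,.43],[np.pi,0,-.396])
snap('scene','s4');snap('wrist','w4')
```

```text
cur [0.5551 0.2859 0.4364] [-3.1389e+00 -1.9000e-03 -3.9610e-01] t 4.475 F [-0.7 -0.4 -1.6] gap 0.111
dpos [ 0.0001  0.0001 -0.0064] drot [-0.0017  0.0028  0.0001]
```

View pics/s4.png

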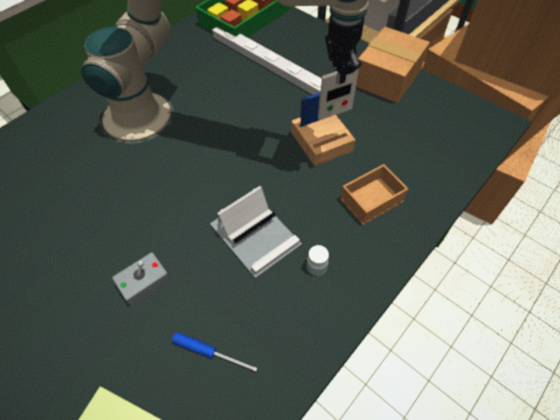

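View pics/w4.png

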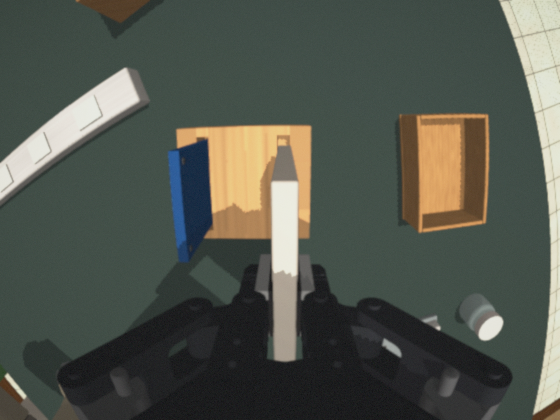

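```bash
cat > pl.py <<'E'
from delta import *
ST=np.array([.5618,-.0671]); PSI=-.17; A=np.deg2rad(20)
def Epos(x,y,z,st=ST,psi=PSI):
    e=R.from_euler('xyz',[0,-A,psi]); return np.array([*st,.03])+e.apply([x,y,z])
def tcp(x,y,z,**k): return Epos(x,y,z+.2128,**k)
RPY=[np.pi,-A,PSI]
E
python3 - <<'E'
from pl import *
for z in (.18,.12,.07): print(z,tcp(.012,0,z))
delta(tcp(.012,0,.18),RPY)
E
```

```text
0.18 [ 0.44050487 -0.04627886  0.4032155 ]
0.12 [ 0.46073026 -0.04975069  0.34683395]
0.07 [ 0.47758475 -0.05264388  0.29984931]
cur [0.5552 0.2859 0.4358] [-3.139e+00 -1.900e-03 -3.961e-01] t 4.575 F [ 0.3 -0.5 -1.7] gap 0.11
dpos [-0.1147 -0.3322 -0.0326] drot [-0.0996 -0.3334  0.2234]
```

Request:
{"api": "carry_out", "payload": {"angular": [[0, 0, 0], [-0.01, -0.033, 0.022], [-0.02, -0.067, 0.045], [-0.03, -0.1, 0.067], [-0.04, -0.133, 0.089]], "translation": [[0, -0.015, 0.01], [-0.012, -0.045, 0.015], [-0.024, -0.08, 0.015], [-0.036, -0.115, 0.012], [-0.048, -0.15, 0.01]], "grip": [1, 1, 1, 1, 1]}}

```text
time_s: 5.2
eef_pos: [0.5065, 0.134, 0.4455]
orientation: [-3.132, -0.141, -0.307]
wrist_force: [0.6, -0.1, -1.5]
finger_gap: 0.11
```

Run:
```python
from pl import *
delta(tcp(.012,0,.18),RPY)
```

```text
cur [0.5065 0.134  0.4455] [-3.1316 -0.141  -0.3073] t 5.2 F [ 0.6 -0.1 -1.5] gap 0.11
dpos [-0.066  -0.1803 -0.0423] drot [-0.0586 -0.2001  0.1343]
```

Request:
{"api": "carry_out", "payload": {"angular": [[-0.012, -0.04, 0.027], [-0.024, -0.08, 0.054], [-0.035, -0.12, 0.081], [-0.047, -0.16, 0.108], [-0.059, -0.2, 0.134]], "translation": [[-0.013, -0.04, 0], [-0.026, -0.08, -0.005], [-0.04, -0.12, -0.015], [-0.055, -0.155, -0.025], [-0.066, -0.18, -0.035]], "grip": [1, 1, 1, 1, 1]}}

```text
time_s: 5.82
eef_pos: [0.4392, -0.0479, 0.41]
orientation: [3.14, -0.35, -0.171]
wrist_force: [0.4, 0.5, -1.4]
finger_gap: 0.113
```

Request:
{"api": "carry_out", "payload": {"angular": [[0, 0, 0]], "translation": [[0, 0, 0]], "grip": [1]}}

```text
time_s: 5.95
eef_pos: [0.4381, -0.0495, 0.4091]
orientation: [3.14, -0.348, -0.174]
wrist_force: [0.7, -0.0, -2.2]
finger_gap: 0.114
```

Run:
```python
from pl import *
from crop import *
delta(tcp(.012,0,.18),RPY)
snap('side','d5');snap('scene','s5');snap('wrist','w5'); crop('d5',210,110,370,310,3,'c9'); crop('s5',190,100,350,290,3,'c10')
```

```text
cur [ 0.4381 -0.0495  0.4091] [ 3.1395 -0.3476 -0.1739] t 5.95 F [ 0.7 -0.  -2.2] gap 0.114
dpos [ 0.0025  0.0032 -0.0059] drot [ 0.0017 -0.0018  0.0046]
```

View pics/c9.png

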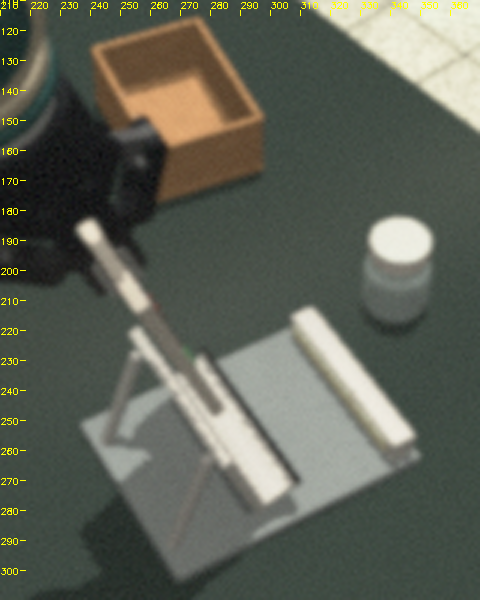

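View pics/c10.png

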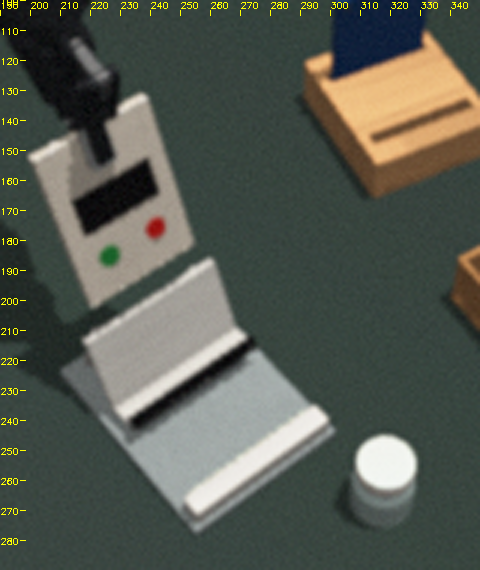

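View pics/w5.png

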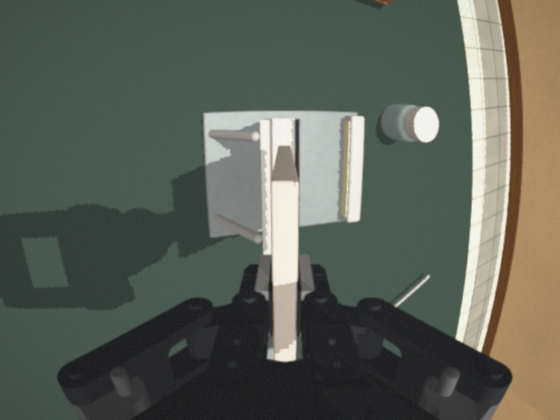

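Side and scene show the tilted panel, window out, above and behind the backstop's front. In the wrist view the stand plate spans (203,113) to (360,220), with the panel's foot just right of the backstop. I'll refine the stand pose from this view.

```bash
python3 -c "
from crop import *
crop('w5',195,100,375,250,4,'c11')"
```

```text
(no output)
```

View pics/c11.png

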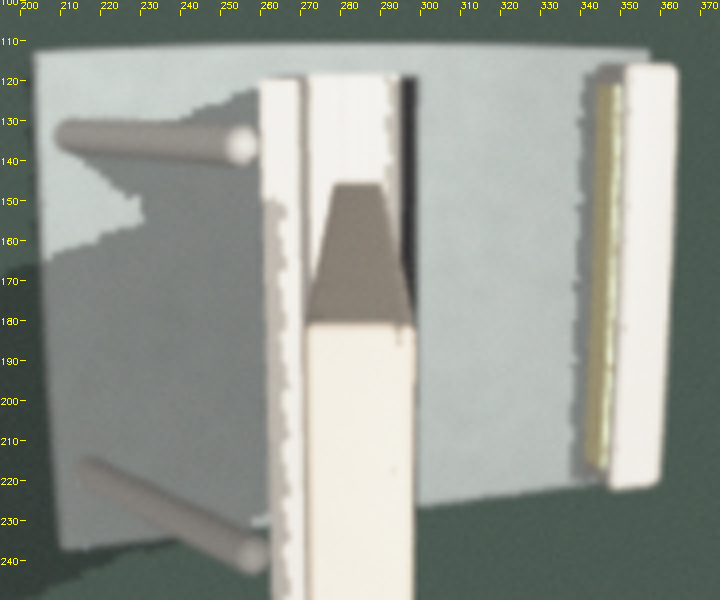

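Run:
```python
from fit import *
from pl import *
wcal('w5')
def el(x,y,z): return (x*np.cos(A)-z*np.sin(A),y,.03+x*np.sin(A)+z*np.cos(A))
obs=[((-.075,.075,.01),(203.8,113)),((-.075,-.075,.01),(210.5,237.3)),((.125,.075,.01),(357,112.5)),((.102,.07,.032),(351.8,116.2)),((.122,.07,.032),(364.5,116.5)),((.122,-.07,.032),(359.5,221.7)),((.102,-.07,.032),(347,222.2)),(el(0,.065,.076),(270,119.5)),(el(.03,.065,.007),(299.5,119)),(el(.025,.065,.007),(295,119))]
st=fitw(obs,[.5618,-.0671,-.17])
e=R.from_euler('xyz',[0,-A,st[2]]); o=np.array([*st[:2],.03])
# panel pose fit: position + full rotation starting from tool pose nominal; fix orientation from obs
ob=manip.get_obs(); Rt=R.from_euler('xyz',ob['orientation'])*R.from_euler('x',np.pi)
pts=[((-.005,.05,-.07),(278.3,146)),((.005,.05,-.07),(290.3,146)),((-.005,.05,.07),(271.8,180.8)),((.005,.05,.07),(298.3,181.3))]
c0=ob['eef_pos']-Rt.apply([0,0,.2128])
r=least_squares(lambda p:np.ravel([proj('w',p[:3]+(Rt*R.from_euler('y',p[3])).apply(l))[0]-uv for l,uv in pts]),[*c0,0]); print('panel c',r.x,'nominal',c0,r.fun.round(1))
print('panel in tool offset',Rt.inv().apply(r.x[:3]-c0), 'in easel',e.inv().apply(r.x[:3]-o),'nominal',e.inv().apply(c0-o))
```

```text
w [ 0.5625 -0.0668 -0.1726] res [-0.3 -0.9 -0.3  0.5  0.7 -0.2 -0.1 -0.4  0.5 -0.1  0.3 -0.3  0.2  0.9
 -0.4  0.6  0.1  0.   0.  -0. ]
panel c [ 0.51400691 -0.06375226  0.20148676  0.001784  ] nominal [ 0.51089774 -0.06041523  0.2103855 ] [-0.2 -0.1  0.2 -0.1  0.2  0.3 -0.2 -0.2]
panel in tool offset [ 0.00036673 -0.00274624 -0.00960802] in easel [ 0.01327876 -0.00529965  0.17765932] nominal [ 0.01290549 -0.00254619  0.18726502]
```

```bash
sed -i 's/\.5618,-.0671/.5625,-.0668/;s/PSI=-.17;/PSI=-.172;/' pl.py
python3 - <<'E'
from pl import *
delta(tcp(.011,.002,.16),RPY)
delta(tcp(.011,.002,.085),RPY)
E
```

```text
cur [ 0.4392 -0.0477  0.4103] [ 3.1403 -0.3494 -0.1712] t 6.1 F [ 0.1 -1.1 -3. ] gap 0.111
dpos [ 0.0082  0.003  -0.0263] drot [ 0.0012  0.0001 -0.0004]
cur [ 0.4392 -0.0477  0.4103] [ 3.1403 -0.3494 -0.1712] t 6.1 F [ 0.1 -1.1 -3. ] gap 0.111
dpos [ 0.0335 -0.0014 -0.0967] drot [ 0.0012  0.0001 -0.0004]
```

Request:
{"api": "carry_out", "payload": {"angular": [[0, 0, 0], [0, 0, 0], [0, 0, 0], [0, 0, 0], [0, 0, 0]], "translation": [[0.005, 0.003, -0.015], [0.012, 0.002, -0.037], [0.02, 0.001, -0.059], [0.027, 0, -0.078], [0.0335, -0.0014, -0.0967]], "grip": [1, 1, 1, 1, 1]}}

```text
time_s: 6.72
eef_pos: [0.4732, -0.0482, 0.3117]
orientation: [3.141, -0.348, -0.17]
wrist_force: [0.3, -0.4, -2.3]
finger_gap: 0.111
```

Request:
{"api": "carry_out", "payload": {"angular": [[0, 0, 0]], "translation": [[0, 0, 0]], "grip": [1]}}

```text
time_s: 6.85
eef_pos: [0.4732, -0.0474, 0.3092]
orientation: [3.141, -0.343, -0.169]
wrist_force: [-1.5, -1.1, -2.4]
finger_gap: 0.106
```

Run:
```python
from pl import *
from crop import *
snap('side','d6');snap('wrist','w6'); crop('d6',220,150,370,310,4,'c12'); crop('w6',195,100,375,250,4,'c13')
delta(tcp(.011,.002,.075),RPY)
```

```text
cur [ 0.4733 -0.0476  0.3114] [ 3.1406 -0.3464 -0.1689] t 6.95 F [ 0.2 -0.3 -2.3] gap 0.109
dpos [ 0.0027 -0.0022 -0.0072] drot [ 0.0004 -0.0028 -0.0028]
```

View pics/c12.png

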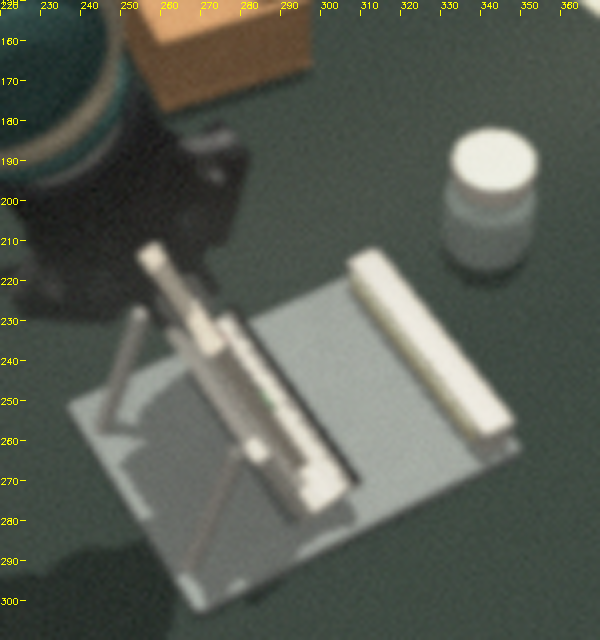

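View pics/c13.png

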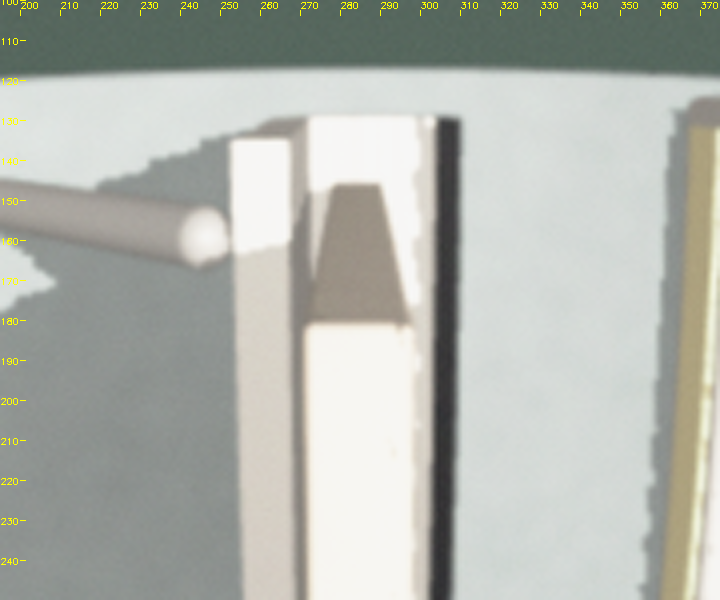

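Request:
{"api": "carry_out", "payload": {"angular": [[0, -0.003, -0.003], [0, -0.003, -0.003], [0, -0.003, -0.003]], "translation": [[0.001, -0.0022, -0.003], [0.002, -0.0022, -0.006], [0.0032, -0.0023, -0.009]], "grip": [1, 1, 1]}}

```text
time_s: 7.32
eef_pos: [0.4766, -0.0499, 0.3024]
orientation: [3.141, -0.35, -0.172]
wrist_force: [-0.3, -0.7, -2.5]
finger_gap: 0.112
```

Run:
```python
from pl import *
delta(tcp(.011,.002,.069),RPY)
```

```text
cur [ 0.4766 -0.0499  0.3024] [ 3.1412 -0.3498 -0.1723] t 7.325 F [-0.3 -0.7 -2.5] gap 0.112
dpos [ 0.0015 -0.0002 -0.0039] drot [0.0005 0.0007 0.0004]
```

Request:
{"api": "carry_out", "payload": {"angular": [[0, 0, 0], [0, 0, 0], [0, 0, 0]], "translation": [[0.0004, 0, -0.001], [0.0008, -0.0001, -0.002], [0.0011, -0.0002, -0.003]], "grip": [1, 1, 1]}}

```text
time_s: 7.7
eef_pos: [0.4777, -0.0503, 0.2999]
orientation: [3.141, -0.351, -0.172]
wrist_force: [-5.2, -1.1, 4.0]
finger_gap: 0.108
```

Request:
{"api": "carry_out", "payload": {"angular": [[0, 0, 0], [0, 0, 0]], "translation": [[0.0005, 0, -0.0012], [0.0008, -0.0001, -0.002]], "grip": [1, 1]}}

```text
time_s: 7.95
eef_pos: [0.4785, -0.0504, 0.3002]
orientation: [3.141, -0.352, -0.172]
wrist_force: [-14.0, 2.9, 17.0]
finger_gap: 0.109
```

Request:
{"api": "carry_out", "payload": {"angular": [[0, 0, 0], [0, 0, 0], [0, 0, 0], [0, 0, 0]], "translation": [[-0.0009, 0.0001, 0.0022], [-0.0025, 0.0004, 0.0015], [-0.0043, 0.0007, 0.0009], [-0.0053, 0.0009, 0.0005]], "grip": [1, 1, 1, 1]}}

```text
time_s: 8.45
eef_pos: [0.473, -0.0495, 0.3002]
orientation: [3.141, -0.351, -0.172]
wrist_force: [-1.1, 0.2, -2.6]
finger_gap: 0.11
```

Run:
```python
from pl import *
from crop import *
delta(tcp(.005,.000,.070),RPY)
snap('side','d7');snap('wrist','w7'); crop('d7',220,150,370,310,4,'c14'); crop('w7',195,100,375,250,4,'c15')
```

```text
cur [ 0.473  -0.0495  0.3002] [ 3.1407 -0.3508 -0.1722] t 8.45 F [-1.1  0.2 -2.6] gap 0.11
dpos [-0.0012 -0.0016 -0.0028] drot [0.0011 0.0016 0.0005]
```

View pics/c14.png

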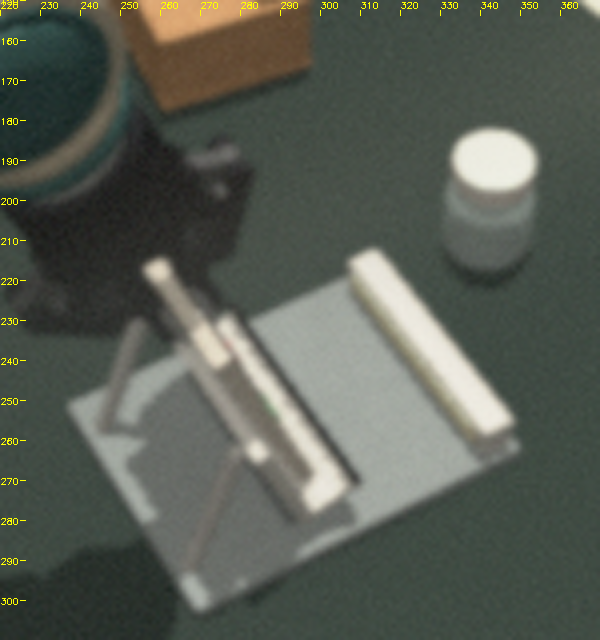

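View pics/c15.png

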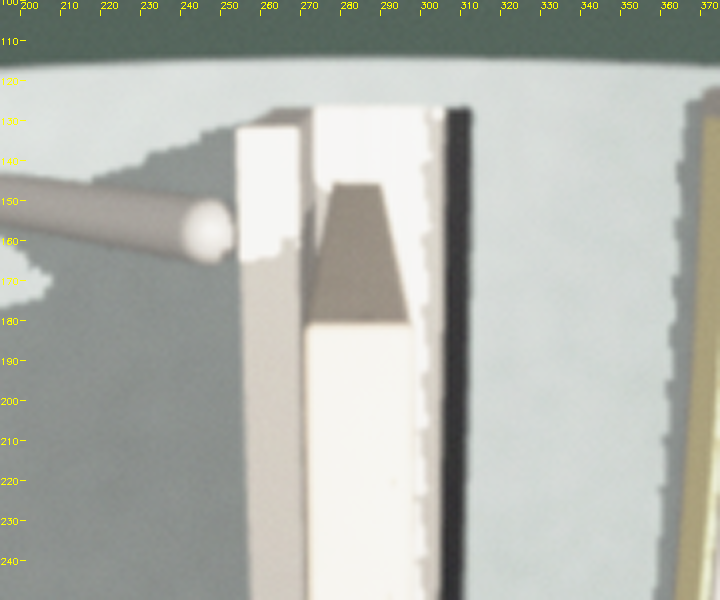

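Request:
{"api": "carry_out", "payload": {"angular": [[0.001, 0.001, 0], [0.001, 0.001, 0], [0.001, 0.001, 0]], "translation": [[-0.0012, -0.0005, -0.0004], [-0.002, -0.001, -0.0007], [-0.0028, -0.0014, -0.001]], "grip": [1, 1, 1]}}

```text
time_s: 8.93
eef_pos: [0.4702, -0.0509, 0.2993]
orientation: [3.141, -0.35, -0.173]
wrist_force: [0.7, -0.5, -1.6]
finger_gap: 0.115
```

Run:
```python
from pl import *
delta(tcp(.005,.000,.070),RPY)
```

```text
cur [ 0.4702 -0.0509  0.2993] [ 3.1415 -0.3499 -0.1725] t 8.925 F [ 0.7 -0.5 -1.6] gap 0.115
dpos [ 0.0016 -0.0001 -0.0019] drot [0.0002 0.0008 0.0006]
```

Request:
{"api": "carry_out", "payload": {"angular": [[0, 0, 0], [0, 0, 0], [0, 0, 0]], "translation": [[-0.0009, 0.0002, -0.0003], [-0.0018, 0.0003, -0.0006], [-0.0018, 0.0003, -0.0006]], "grip": [1, 1, 1]}}

```text
time_s: 9.3
eef_pos: [0.4689, -0.0507, 0.2995]
orientation: [3.141, -0.353, -0.172]
wrist_force: [5.9, -1.4, -3.9]
finger_gap: 0.113
```

Request:
{"api": "carry_out", "payload": {"angular": [[0, 0, 0], [0, 0, 0], [0, 0, 0]], "translation": [[0.0003, 0, -0.0009], [0.0006, 0, -0.0017], [0.0007, 0, -0.002]], "grip": [1, 1, 1]}}

```text
time_s: 9.68
eef_pos: [0.4696, -0.0507, 0.2977]
orientation: [3.141, -0.354, -0.172]
wrist_force: [1.7, -0.5, -0.2]
finger_gap: 0.108
```

Run:
```python
from pl import *
from crop import *
delta(tcp(.005,.000,.070),RPY)
snap('wrist','w8'); crop('w8',195,100,375,250,4,'c16')
```

```text
cur [ 0.4696 -0.0507  0.2977] [ 3.1413 -0.354  -0.1724] t 9.675 F [ 1.7 -0.5 -0.2] gap 0.108
dpos [ 0.0022 -0.0003 -0.0002] drot [0.0011 0.0048 0.0005]
```

View pics/c16.png

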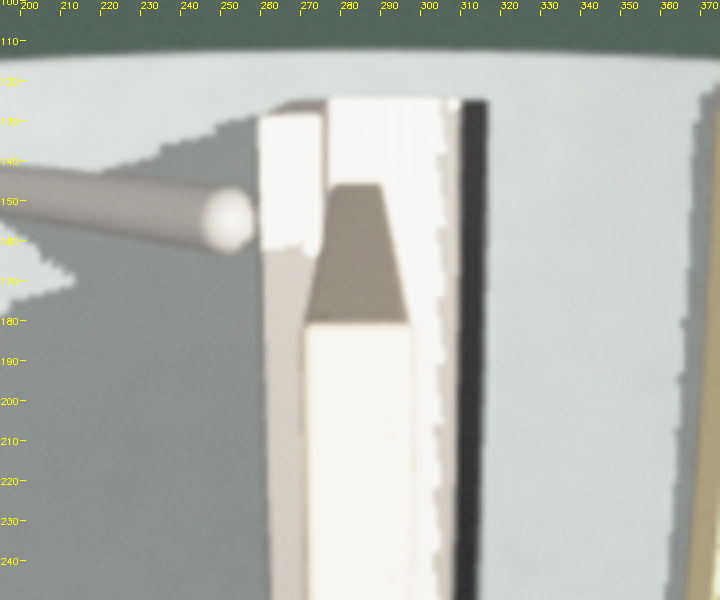

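Request:
{"api": "carry_out", "payload": {"angular": [[0, 0, 0], [0, 0, 0], [0, 0, 0], [0, 0, 0], [0, 0, 0]], "translation": [[0, 0, 0], [0, 0, 0], [0, 0, 0], [0, 0, 0], [0, 0, 0]], "grip": [0.6, 0.3, 0, 0, 0]}}

```text
time_s: 10.35
eef_pos: [0.4696, -0.0507, 0.2976]
orientation: [3.141, -0.354, -0.172]
wrist_force: [1.2, 0.2, -0.1]
finger_gap: 0.498
```

Run:
```python
from pl import *
from crop import *
delta(tcp(.005,.000,.170),RPY)
snap('wrist','w9'); snap('scene','s9'); crop('s9',190,150,330,290,4,'c17')
```

```text
cur [ 0.4696 -0.0507  0.2976] [ 3.1413 -0.354  -0.1723] t 10.35 F [ 1.2  0.2 -0.1] gap 0.498
dpos [-0.0315  0.0055  0.0938] drot [0.0011 0.0048 0.0004]
```

View pics/w9.png

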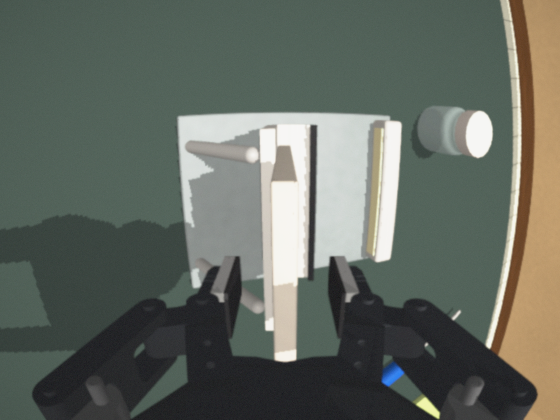

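View pics/c17.png

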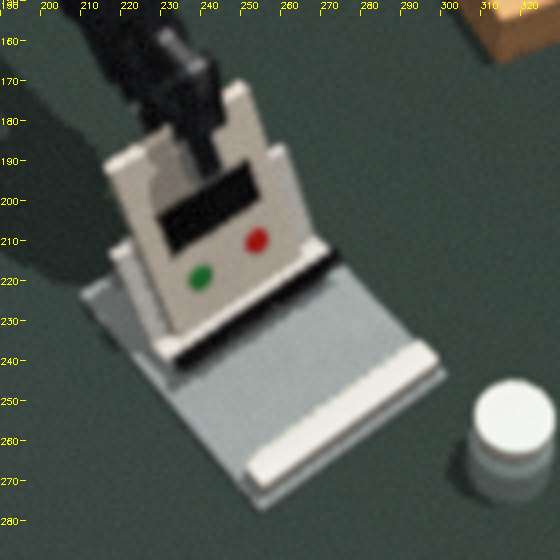

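The panel is released and still leaning on the backstop, window out. I'll withdraw along the slope.

Request:
{"api": "carry_out", "payload": {"angular": [[0, 0, 0], [0, 0, 0], [0, 0, 0], [0, 0, 0], [0, 0, 0]], "translation": [[-0.0035, 0.0006, 0.0095], [-0.01, 0.0017, 0.028], [-0.0185, 0.0031, 0.052], [-0.027, 0.0045, 0.076], [-0.035, 0.0058, 0.098]], "grip": [0, 0, 0, 0, 0]}}

```text
time_s: 11.08
eef_pos: [0.4341, -0.0448, 0.3973]
orientation: [3.141, -0.355, -0.172]
wrist_force: [-0.6, 1.2, 0.3]
finger_gap: 0.495
```

Run:
```python
from pl import *
from crop import *
delta([.476,-.27,.36],[np.pi,0,-.172])
snap('side','d10'); crop('d10',220,170,370,310,4,'c19'); snap('scene','s10'); crop('s10',190,150,330,290,4,'c18')
```

```text
cur [ 0.4341 -0.0448  0.3973] [ 3.1413 -0.3553 -0.1722] t 11.075 F [-0.6  1.2  0.3] gap 0.495
dpos [ 0.0419 -0.2252 -0.0373] drot [6.11e-02 3.50e-01 3.00e-04]
```

View pics/c18.png

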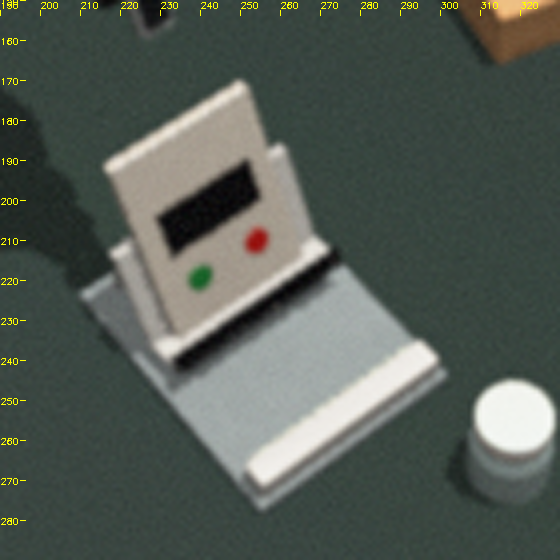

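View pics/c19.png

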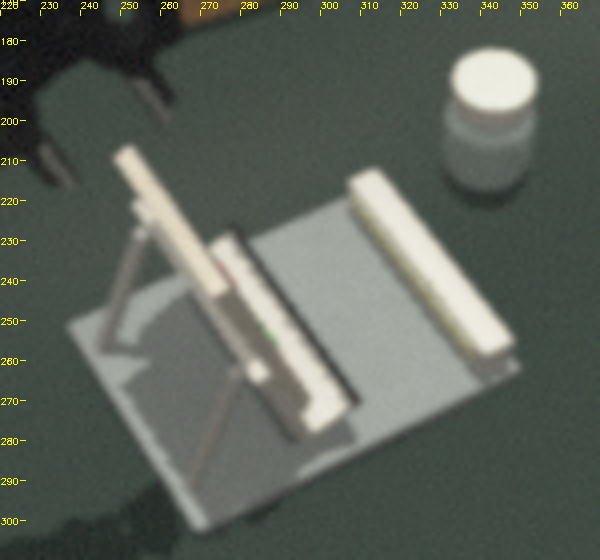

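Run:
```python
from fit import *
from pl import *
st=np.array([.5647,-.0635]) ; e=R.from_euler('xyz',[0,-A,-.1685])  # scene-camera stand fit
for l,uv in (((.01,-.05,.14),(216.8,191.3)),((.01,.05,.14),(251.8,173.3)),((.01,-.05,0),(234.3,234.5))):
    print(proj('s',np.array([*st,.03])+e.apply(l)).round(1),uv)
# fit easel-frame pose
pts=[((.005,-.05,.07),(216.8,191.3)),((.005,.05,.07),(251.8,173.3)),((.005,-.05,-.07),(234.3,234.5))]
r=least_squares(lambda p:np.ravel([proj('s',np.array([*st,.03])+e.apply(np.array([p[0],p[1],.07])+R.from_euler('yz',[p[2],p[3]]).apply(l)))[0]-uv for l,uv in pts]),[.005,0,0,0]);print(r.x.round(4),r.fun.round(1))
```

```text
[[218.1 192.7]] (216.8, 191.3)
[[252.5 171.4]] (251.8, 173.3)
[[235.2 234.9]] (234.3, 234.5)
[ 0.0055 -0.0014 -0.026  -0.1037] [-0.6  0.6  0.8 -1.  -0.3  0.2]
```

Request:
{"api": "carry_out", "payload": {"angular": [[0.006, 0.035, 0], [0.02, 0.105, 0], [0.033, 0.19, 0], [0.047, 0.27, 0], [0.061, 0.351, 0]], "translation": [[0, -0.03, 0], [0.01, -0.085, 0], [0.025, -0.145, -0.015], [0.04, -0.205, -0.04], [0.05, -0.256, -0.06]], "grip": [0, 0.5, 1, 1, 1]}}

```text
time_s: 11.8
eef_pos: [0.4844, -0.3028, 0.3374]
orientation: [-3.141, -0.001, -0.172]
wrist_force: [0.6, 1.1, 0.6]
finger_gap: -0.001
```

Request:
{"api": "carry_out", "payload": {"angular": [[0, 0, 0]], "translation": [[0, 0, 0]], "grip": [1]}}

```text
time_s: 11.92
eef_pos: [0.4843, -0.3059, 0.3314]
orientation: [-3.138, 0.008, -0.176]
wrist_force: [0.9, 0.5, 0.4]
finger_gap: -0.004
```

Run:
```python
from pl import *
from crop import *
delta([.484,-.3007,.239],[np.pi,0,-.172])
snap('side','d11'); snap('wrist','w11')
```

```text
cur [ 0.4843 -0.3059  0.3314] [-3.1376  0.0084 -0.1761] t 11.925 F [0.9 0.5 0.4] gap -0.004
dpos [-0.0003  0.0052 -0.0924] drot [-0.0054 -0.0076  0.0042]
```

View pics/d11.png

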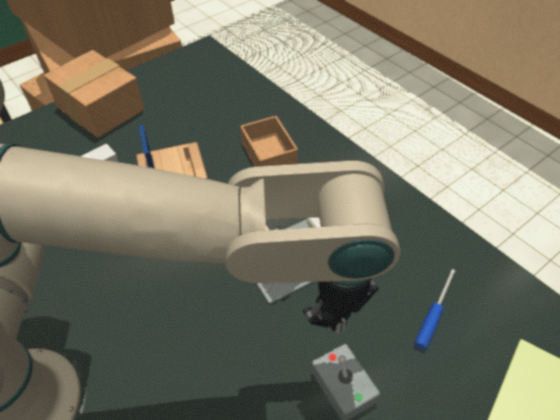

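View pics/w11.png

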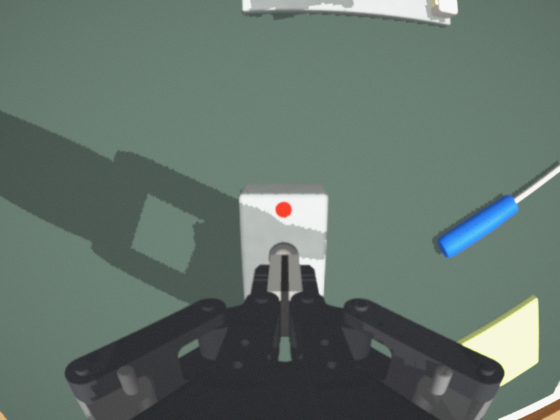

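The wrist view shows the red dot at (284,209) and the bat tip at (284,250), in line with the closed fingers. I'll fit the box from this view before descending.

Run:
```python
from fit import *
from pl import *
wcal('w11')
s=fitw([((-.0375,.055,.045),(240.5,193.5)),((.0375,.055,.045),(327.5,193)),((0,.042,.045),(284,209.5))],[.476,-.348,-.172])
u=np.array([-np.sin(s[2]),np.cos(s[2])])
for h in (.048,.0425): print(proj('w',[*(s[:2]+u*.0164),.0857]))
print('start',s[:2]+u*.048,'end',s[:2]+u*.002)
delta([*(s[:2]+u*.048),.239],[np.pi,0,-.172])
```

```text
w [ 0.4756 -0.3484 -0.1692] res [-2.1  0.4  2.   0.4  0.  -0.7]
[[284.03635762 257.72580671]]
[[284.03635762 257.72580671]]
start [ 0.48372783 -0.30103821] end [ 0.47597976 -0.34638098]
cur [ 0.4844 -0.3031  0.3358] [-3.1398e+00  1.1000e-03 -1.7330e-01] t 12.025 F [0.5 0.7 0.2] gap -0.005
dpos [-0.0007  0.0021 -0.0968] drot [-0.0019 -0.0007  0.0013]
```

Request:
{"api": "carry_out", "payload": {"angular": [[-0.002, 0, 0.001], [-0.002, 0, 0.001], [-0.002, 0, 0.001], [-0.002, 0, 0.001], [-0.002, 0, 0.001]], "translation": [[0, 0.005, -0.015], [0, 0.005, -0.04], [0, 0.005, -0.065], [0, 0.005, -0.085], [0, 0.005, -0.096]], "grip": [1, 1, 1, 1, 1]}}

```text
time_s: 12.65
eef_pos: [0.4843, -0.2966, 0.2392]
orientation: [3.142, 0.001, -0.171]
wrist_force: [1.0, 0.1, -0.2]
finger_gap: -0.006
```

Run:
```python
from pl import *
from crop import *
delta([.476,-.3464,.239],[np.pi,0,-.172])
snap('side','d12'); crop('d12',270,270,400,420,4,'c20')
```

```text
cur [ 0.4843 -0.2966  0.2392] [ 3.1415e+00  7.0000e-04 -1.7070e-01] t 12.65 F [ 1.   0.1 -0.2] gap -0.006
dpos [-0.0083 -0.0498 -0.0002] drot [-0.     -0.0007 -0.0013]
```

View pics/c20.png

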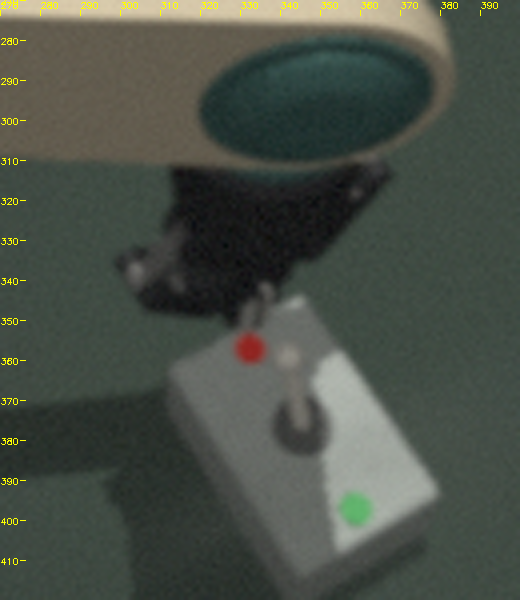

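The fingertips are at (334,348), beyond the red dot on the +y side of the bat and above the box. I'll push toward green.

Request:
{"api": "carry_out", "payload": {"angular": [[0, 0, 0], [0, 0, 0], [0, 0, 0], [0, 0, 0], [0, 0, 0]], "translation": [[-0.002, -0.01, 0], [-0.0033, -0.02, 0], [-0.005, -0.03, 0], [-0.0067, -0.04, 0], [-0.0083, -0.049, 0]], "grip": [1, 1, 1, 1, 1]}}

```text
time_s: 13.32
eef_pos: [0.4761, -0.3445, 0.2376]
orientation: [-3.132, 0.003, -0.171]
wrist_force: [3.9, 33.7, 11.1]
finger_gap: 0.001
```

Request:
{"api": "carry_out", "payload": {"angular": [[0, 0, 0], [0, 0, 0]], "translation": [[0, 0, 0], [0, 0, 0]], "grip": [1, 1]}}

```text
time_s: 13.58
eef_pos: [0.4764, -0.3439, 0.2378]
orientation: [-3.129, 0.004, -0.17]
wrist_force: [-0.2, 8.3, 4.0]
finger_gap: 0.006
```

Run:
```python
from pl import *
from crop import *
delta([.484,-.297,.239],[np.pi,0,-.172])
snap('side','d13'); crop('d13',270,270,400,420,4,'c21')
snap('scene','s13'); crop('s13',90,220,190,310,6,'c22')
```

```text
cur [ 0.4764 -0.3439  0.2378] [-3.1292  0.0037 -0.17  ] t 13.575 F [-0.2  8.3  4. ] gap 0.006
dpos [0.0076 0.0469 0.0012] drot [-0.0129 -0.0015 -0.002 ]
```

View pics/c21.png

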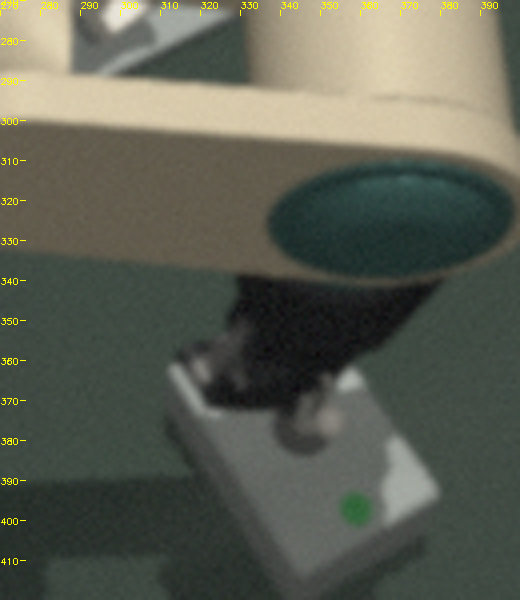

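View pics/c22.png

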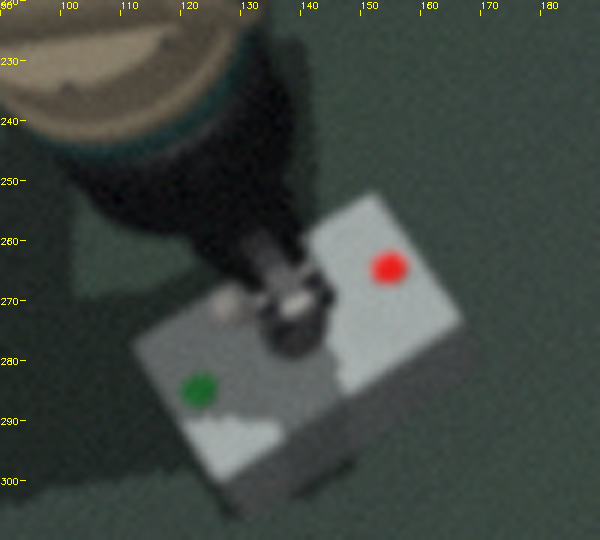

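The bat reached its stop on the green side: its tip is at (127.5,271) in scene, left of the pivot. I'll back off and rise.

Request:
{"api": "carry_out", "payload": {"angular": [[-0.013, 0, 0], [-0.013, 0, 0], [-0.013, 0, 0], [-0.013, 0, 0], [-0.013, 0, 0]], "translation": [[0.002, 0.01, 0.001], [0.004, 0.022, 0.002], [0.004, 0.025, 0.03], [0.004, 0.025, 0.075], [0.004, 0.025, 0.12]], "grip": [1, 1, 1, 1, 1]}}

```text
time_s: 14.3
eef_pos: [0.4804, -0.3183, 0.359]
orientation: [3.141, 0.002, -0.17]
wrist_force: [1.3, 0.2, -0.6]
finger_gap: 0.0
```

Request:
{"api": "carry_out", "payload": {"angular": [[0, 0, 0], [0, 0, 0], [0, 0, 0], [0, 0, 0], [0, 0, 0]], "translation": [[-0.02, -0.02, 0.02], [-0.05, -0.05, 0.05], [-0.08, -0.08, 0.06], [-0.1, -0.1, 0.06], [-0.1, -0.1, 0.06]], "grip": [1, 1, 1, 1, 1]}}

```text
time_s: 14.92
eef_pos: [0.3793, -0.419, 0.419]
orientation: [3.141, 0.002, -0.172]
wrist_force: [-0.2, 0.5, -0.7]
finger_gap: 0.001
```

Run:
```python
from pl import *
from crop import *
delta([.484,-.297,.239],[np.pi,0,-.172])
snap('side','d14'); snap('scene','s14'); crop('s14',90,150,290,310,4,'c23')
```

```text
cur [ 0.3793 -0.419   0.419 ] [ 3.1407e+00  2.0000e-03 -1.7240e-01] t 14.925 F [-0.2  0.5 -0.7] gap 0.001
dpos [ 0.1047  0.122  -0.18  ] drot [ 0.0006 -0.0021  0.0004]
```

View pics/s14.png

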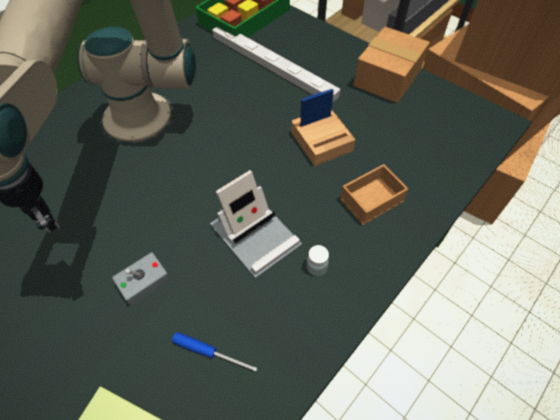

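View pics/c23.png

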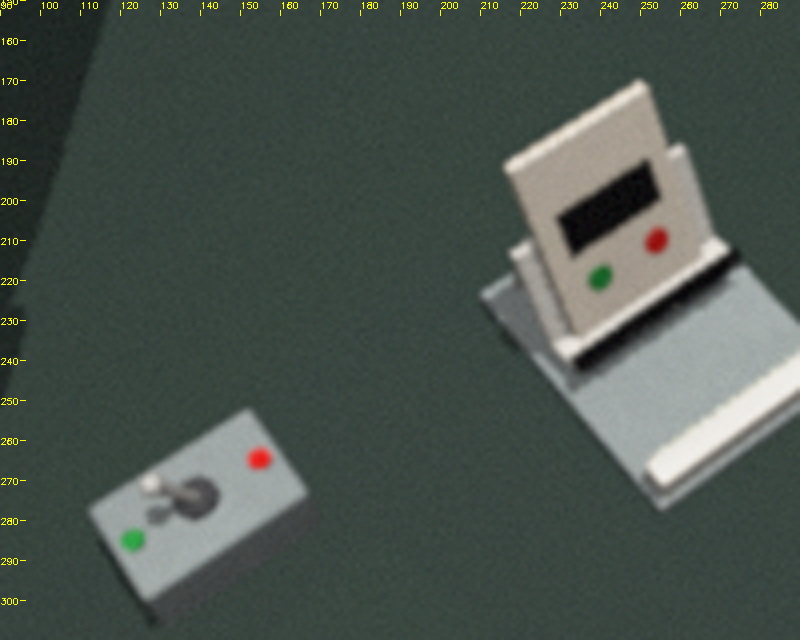

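View pics/d14.png

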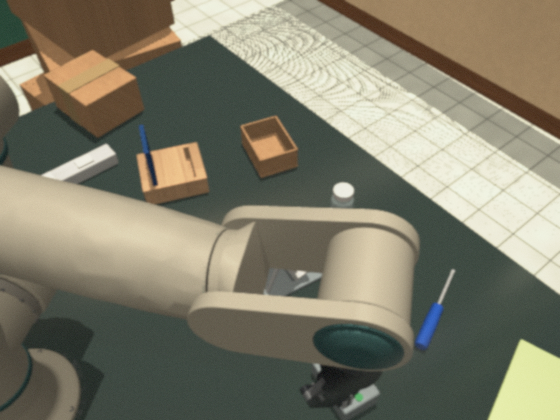

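Run:
```python
from fit import *
from h import *
c,s=np.cos(-.1597),np.sin(-.1597)
for th in (0,.65,.8):
    y=.042*np.sin(.4-th); print(th,proj('s',[.4787-s*y,-.3453+c*y,.047+.042*np.cos(.4-th)]).round(1))
print('measured',(127.3,271.2))
manip.finish_job(); print(manip.get_obs()['time_s'])
```

```text
0 [[141.4 263.3]]
0.65 [[130.7 269.7]]
0.8 [[128.7 271.6]]
measured (127.3, 271.2)
the job is handed in; nothing more can be done
the job is handed in; nothing more can be done
```

The white panel is on the stand, the toggle is over to green, and the job is handed in; no verdict was reported. The arm was clear of everything at about 15 s on the robot's clock.

- **Panel:** I took it from the rack slot, tilted it 20° and lowered it onto the ledge while still held. Wrist force showed contact with the ledge, then with the backstop. After release it leaned by itself, window out. A fit to the scene picture put it about 1.4 mm off centre and 5.5 mm off the backstop face. The tilt error was about 0.03 rad. The fit holds the height at 70 mm, so that was not measured separately.
- **Yaw check that disagreed:** the same fit gave a yaw error of about 0.10 rad. That is inside the 0.14 limit but close to it. I think it comes from reading corners to about 1–2 px, because the panel lay flat in every view, but I did not measure it a second way.
- **Toggle:** I pushed it against its stop, with about 34 N at the wrist at the peak. The bat tip is at (127.3, 271.2) in the scene picture, against (128.7, 271.6) predicted for 0.8 rad, so it is fully on. No change in the light itself was visible in the pictures.
- **Other items:** the blue panel, bin, jar and screwdriver look unmoved in the last pictures. I judged this by eye and did not measure it.

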